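# Turn the dosing turntable until the lidded jar faces the pointer

## Task

Push the little turntable round by the upright vanes on its rim, with your fingertips, until the pocket holding the lidded jar stands squarely in front of the fixed pointer on the base, then back away. Do not touch, lift or tip the jar or the cups, they ride along in their pockets, and leave the other things on the bench where they are.

Things in the scene. Friction and masses are not known exactly. Their poses are not given: they have to be found in the camera images.
- base: steel base fixed to the bench, origin on the turntable's axis at bench height. A low tongue leads from it along its own -x, roughly towards the robot, to the pointer: an arrow mark and a narrow upright blade 150 to 195 mm from the axis, 30 mm high at most. The tongue is 10 mm high, the base's disc 176 mm across and 20 mm high, under the turntable
- front_spot (a point): point fixed in the base, 68 mm from the axis on the pointer's side, 34 mm above the bench (pocket floor height): the lidded jar's origin belongs here at the end
- turntable: aluminium disc 230 mm across, 12 mm thick, top 34 mm above the bench, turns either way without end about its vertical axis; friction 0.15 N m, stops at once when no longer pushed. Origin on the axis at its underside, 22 mm above the bench; turns with the disc. Five push vanes stand on the rim (see vane), five pockets between them (see empty_pocket)
- vane (a point): point on one of five alike upright flat push vanes on the turntable's rim: mid-vane, 125 mm from the axis along the turntable's own +x, 47 mm above the bench. The others follow every 72 degrees. Each is 6 mm thick, 108 to 142 mm from the axis and 22 to 72 mm above the bench; its flat sides face along the turning direction
- empty_pocket (a point): floor centre of the turntable's one empty pocket, along its own -x, 68 mm from the axis, 34 mm above the bench; turns with the disc. The other four follow every 72 degrees, midway between vanes, and hold the jar and the cups. Each is a steel collar 52 mm across outside, 46 mm inside, 10 mm high
- lidded_jar: the marked item: round steel jar, 42 mm across, closed by a flat lid 50 mm across (its top 36 mm above the jar's underside) with a straight bar handle 40 mm long across it, 52 mm tall in all, loose in one of the turntable's pockets; the only one with a lid. Origin at the centre of its underside. Not to be touched
- cup_a: plain open steel cup, round, 42 mm across, 30 mm tall, wall 2 mm, loose in one of the turntable's pockets; origin at the centre of its underside. Not to be touched
- cup_b: plain open steel cup, round, 42 mm across, 30 mm tall, wall 2 mm, loose in one of the turntable's pockets; origin at the centre of its underside. Not to be touched
- cup_c: plain open steel cup, round, 42 mm across, 30 mm tall, wall 2 mm, loose in one of the turntable's pockets; origin at the centre of its underside. Not to be touched
- spare_ring: bystander: loose aluminium ring, 120 mm across outside, 80 mm inside, 14 mm high, lying on the bench; origin at the centre of its underside
- bench_jar: bystander: loose plastic jar, 60 mm across, 75 mm tall, standing on the bench; origin at the centre of its underside
- brush: bystander: loose hand brush lying on the bench along its own x axis; origin near its middle, on the bench

How it is judged (in metres and radians):
At the end, for the whole second after the job is handed in: The turntable is at rest with the lidded jar's axis within 9 mm of the front spot (about 7 degrees of turn either way); jar and cups upright and seated in their pockets; the ring, the bench jar and the brush within 30 mm of where they were (horizontal distance between lidded_jar and front_spot below 0.009 m and angular speed of turntable below 0.05 rad/s and height (world z) of each of lidded_jar, cup_a, cup_b, cup_c below 0.042 m and angle between each of lidded_jar, cup_a, cup_b, cup_c's own z axis and vertical below 0.12 rad and linear speed of each of lidded_jar, cup_a, cup_b, cup_c below 0.02 m/s and horizontal distance between each of lidded_jar, cup_a, cup_b, cup_c and turntable below 0.075 m and distance of each of spare_ring, bench_jar, brush from where it was at the start of the episode below 0.03 m); the robot touches nothing.
It fails at once if the jar or a cup is lifted out of its pocket or tipped (height (world z) of any of lidded_jar, cup_a, cup_b, cup_c above 0.046 m or angle between any of lidded_jar, cup_a, cup_b, cup_c's own z axis and vertical above 0.35 rad).
It fails at once if the robot pushes or grips the jar or a cup (more than 1.5 N) (contact force between any of the arm, the fingers and lidded_jar above 1.5 N or contact force between any of the arm, the fingers and cup_a above 1.5 N or contact force between any of the arm, the fingers and cup_b above 1.5 N or contact force between any of the arm, the fingers and cup_c above 1.5 N).
It fails at once if a bystander is moved by more than 30 mm (distance of any of spare_ring, bench_jar, brush from where it was at the start of the episode above 0.03 m).
It also fails if it takes over 64 s, if anything falls off the work surface, if the arm or the gripper's body presses on something with over 40 N, if the wrist force passes 120 N, or if a joint passes its speed limit or range.

## Robot

A 6-joint arm with a two-finger parallel gripper is mounted at the origin on the work surface. World frame = base frame: x ahead of the robot, y to its left, z up, the work surface at z = 0. Lengths are in m, angles in degrees, forces in N, time in s.
With the tool pointing down it reaches from about 0.325 to 0.775 m from the base axis. Payload 5.5 kg.
Tool frame: the origin (TCP) lies at the centre of the arm's flange, where the gripper is bolted on; the fingertips stand 182 mm ahead of it and the grasp point (between the pads) lies 163 mm ahead of it; z points along the fingers, y is the direction in which the jaws open and shut (so a half turn about z gives the same grasp; the last joint's range is limited). The gripper opens to 88 mm and grips with 3 to 60 N. Pads are 20 mm wide; open, the fingers measure 115 mm over their backs; the gripper's body (75 mm by 178 mm) begins 61 mm behind the grasp point.
Start: joints at [64.188, 5.22, 70.514, -0, 104.267, -3.249], TCP at [0.23, 0.554, 0.405] pointing down, gripper open.
Joint ranges: [-164.24, 164.24], [-49.07, 125.15], [9.68, 141.18], [-86.29, 266.29], [3.28, 154.24], [-151.56, 151.56]. Speed limits (degrees/s): [147.25, 147.25, 172.46, 180, 180, 180].

## Interface

Orientations are given as [roll, pitch, yaw] about the fixed x, y, z axes, in that order (R = Rz(yaw) Ry(pitch) Rx(roll)).
In Python, from station import r gives the robot as it stands. The module is installed in compiled form; this text tells all that it offers. Calls block until the motion is done:
- r.reach(position, orientation): joint-space move of the TCP to a pose.
- r.servo_line(position, rotation=None, speed=0.15): straight line of the TCP; rotation=None keeps the orientation; speed is the mean speed in m/s.
- r.move_joints(angles): joint-space move.
- r.let_go() and r.grab(squeeze=None): open the fingers fully, or close them until they stop; squeeze is the grip in N (None keeps the last).
- r.wait(seconds).
- r.inverse_kinematics(position, orientation): joint angles nearest the present ones, or None.
- r.sense(): the state.
- r.snapshot(name): name is "scene" or "side" or "wrist"; returns a dict with "frame" (400x640x3 uint8, red, green, blue), "fx", "fy", "cx", "cy" (pixels), "R" (3x3) and "t" (3): a world point X has camera coordinates R X + t. Camera axes: x right, y down, z forward; pixel columns grow to the right and rows downward; lengths in m; the calibration is good to about 2 mm. The wrist camera is an equidistant fisheye: a pixel r from the principal point sees the ray r / f radians off the axis. A picture is of the moment at which its call begins. There is no depth.
A pose or a line that the arm cannot do raises r.IKError and nothing moves.
- r.hand_in(): hands the job in, once; it reports no verdict.
The state is a dict: "clock": time; "joints": joint angles; "joint_vel": joint speeds; "joint_torque": joint torques, N m; "tcp_pos": TCP position; "orientation": TCP orientation; "contact_force": force on the tool from outside, world axes, zero at the start; "torque": the same for the moment, N m; "opening": finger opening in m.
Only numpy, scipy, OpenCV 4.12 (cv2) and the standard library are available. Lean on these libraries where they do the work, as an engineer would, in place of code of your own. Each camera call takes 0.05 s, during which the arm holds its last target.

## Working session

There is one attempt and no reset: what is moved stays moved. The work goes in short steps, each a Python script; the robot and the scene stay as the last script left them, time stands still between calls to the robot, and variables do not carry over. Pictures are saved under pics/ and viewed, and the job is handed in when it is done.

```bash
mkdir -p pics; cat > h.py <<'E'
import numpy as np, cv2
from station import r
def snap(n,f):
    s=r.snapshot(n); cv2.imwrite('pics/'+f,cv2.cvtColor(np.array(s['frame']),cv2.COLOR_RGB2BGR)); return s
def proj(s,X):
    X=np.atleast_2d(X); c=X@np.array(s['R']).T+np.array(s['t'])
    return np.c_[s['fx']*c[:,0]/c[:,2]+s['cx'], s['fy']*c[:,1]/c[:,2]+s['cy']]
def plane(s,uv,z):
    uv=np.atleast_2d(uv).astype(float); R=np.array(s['R']);t=np.array(s['t'])
    d=np.c_[(uv[:,0]-s['cx'])/s['fx'],(uv[:,1]-s['cy'])/s['fy'],np.ones(len(uv))]@R
    C=-R.T@t; return C+d*((z-C[2])/d[:,2])[:,None]
E
python3 - <<'E'
from h import *
for n in('scene','side','wrist'):
    s=snap(n,n+'0.png'); print(n,-np.array(s['R']).T@np.array(s['t']),s['fx'],s['cx'],s['cy'])
st=r.sense();print(st['clock'],st['tcp_pos'],st['orientation'],st['contact_force'],st['opening'])
E
```

```text
scene [ 1.16152165 -0.04726247  0.92101915] 469.3002571319662 312.0738607538443 205.21918598275784
side [ 0.53494143 -0.77033307  0.58185449] 374.8108972147885 320.16194699188117 202.5785202188156
wrist [0.16702115 0.58093194 0.38389209] 309.70691628693146 323.68035964824196 201.15835560646732
0.15 [0.23023749 0.55412463 0.40374369] [-1.79911822e+02 -5.51581314e-03  1.57435861e+02] [ 0.7693854   0.54440251 -0.63490755] 0.0878917702875317
```

View pics/scene0.png

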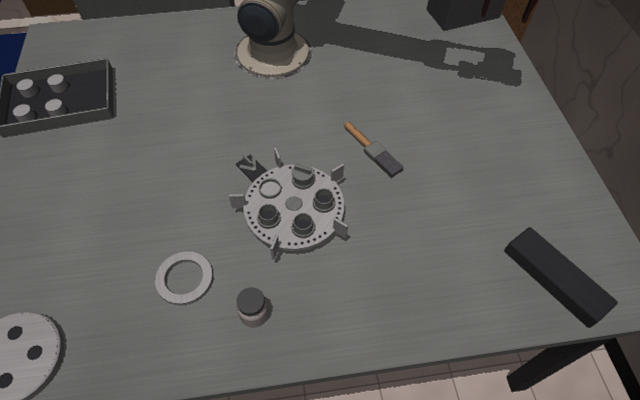

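View pics/side0.png

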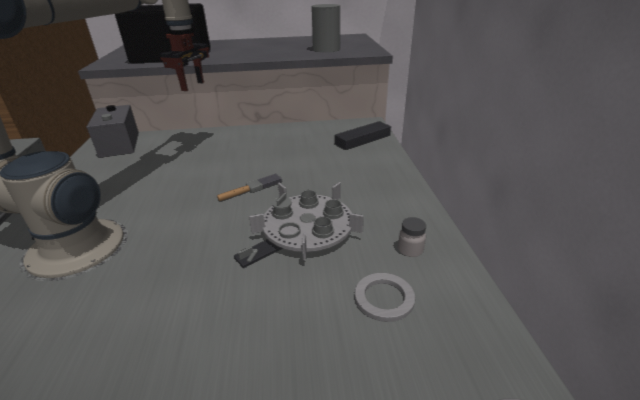

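View pics/wrist0.png

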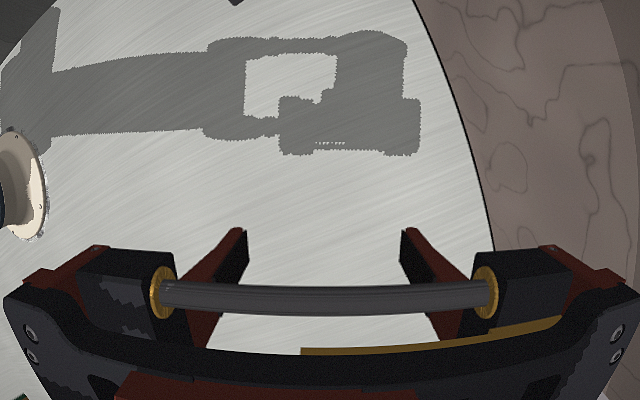

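The scene view shows the turntable around (294,205), the pointer near (250,168), the empty pocket at (270,188) and the jar at (303,175). I'll zoom in next.

```bash
python3 - <<'E'
import cv2
a=cv2.imread('pics/scene0.png')[140:270,215:365]; cv2.imwrite('pics/sz.png',cv2.resize(a,None,fx=4.5,fy=4.5,interpolation=cv2.INTER_CUBIC))
a=cv2.imread('pics/side0.png')[170:275,225:375]; cv2.imwrite('pics/dz.png',cv2.resize(a,None,fx=5,fy=5,interpolation=cv2.INTER_CUBIC))
E
```

```text
(no output)
```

View pics/sz.png

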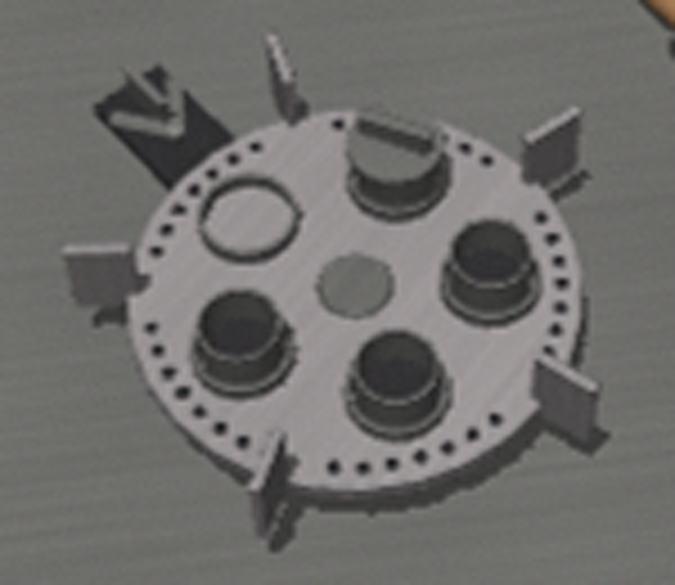

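View pics/dz.png

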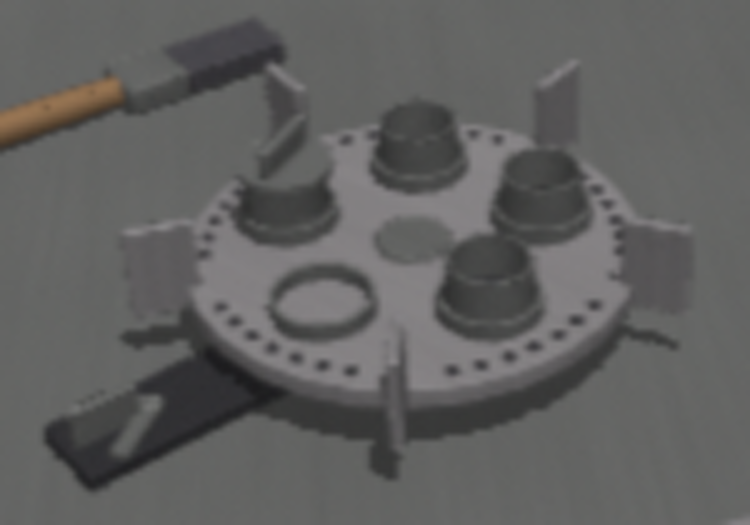

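```bash
cat > m.py <<'E'
from h import *
sc=r.snapshot('scene'); sd=r.snapshot('side')
S=lambda p,z: plane(sc,np.array(p)/4.5+[215,140]-0.4,z)
D=lambda p,z: plane(sd,np.array(p)/5+[225,170]-0.4,z)
pr=lambda n,a:print(n,np.round(a[:,:2]*1000,1).tolist())
h1=S([[355,286]],.034);h2=D([[414,240]],.034); pr('hub',h1);pr('hub',h2)
items=dict(pocket=([250,216],[322,298],.044),cupL=([241,322],[491,257],.064),cupB=([398,362],[540,172],.064),cupR=([490,249],[417,122],.064))
C=(h1+h2)[0,:2]/2
for n,(a,b,z) in items.items():
    for q in(S([a],z),D([b],z)):
        d=q[0,:2]-C; print(n,np.round(q[0,:2]*1e3,1),'r',round(np.hypot(*d)*1e3,1),'ang',round(np.degrees(np.arctan2(d[1],d[0])),1))
for n,q in (('vaneTopL_in/out S',S([[127,247],[67,252]],.072)),('vane top',S([[290,75],[270,38]],.072)),('vane R',S([[528,143],[579,113]],.072)),('vane BR',S([[543,358],[599,392]],.072)),
  ('D left',D([[192,221],[125,232]],.072)),('tongue end D',D([[45,432],[93,488]],.010)),('tongue side S',S([[97,107],[170,186]],.010)),('tongue side D',D([[93,488],[285,395]],.01))):
    pr(n,q)
    d=q[:,:2]-C; print('  r',np.round(np.hypot(d[:,0],d[:,1])*1e3,1),'ang',np.round(np.degrees(np.arctan2(d[:,1],d[:,0])),1),'dir',np.degrees(np.arctan2(*(q[1]-q[0])[[1,0]])).round(1))
print('C',C)
E
python3 m.py
```

```text
hub [[573.1, -6.5]]
hub [[571.0, -3.2]]
pocket [529.6 -54.7] r 65.5 ang -130.4
pocket [523.4 -58.1] r 72.1 ang -132.4
cupL [605.8 -64.8] r 68.7 ang -60.6
cupL [603.7 -63.9] r 67.0 ang -61.8
cupB [639.1   7. ] r 68.1 ang 10.1
cupB [636.    4.2] r 64.6 ang 8.1
cupR [581.   60.5] r 66.0 ang 82.2
cupR [578.8  60.2] r 65.4 ang 84.1
vaneTopL_in/out S [[559.5, -115.7], [558.3, -144.9]]
  r [111.6 140.7] ang [-96.4 -95.6] dir -92.5
vane top [[463.7, -25.6], [437.4, -33.3]]
  r [110.3 137.6] ang [-169.2 -168.1] dir -163.6
vane R [[525.0, 88.7], [509.8, 117.6]]
  r [104.7 137.4] ang [116.7 116.9] dir 117.7
vane BR [[651.6, 74.5], [673.8, 97.2]]
  r [112.4 144.1] ang [44.9 45.1] dir 45.7
D left [[464.5, -26.0], [433.1, -30.7]]
  r [109.6 141.4] ang [-168.9 -169.5] dir -171.5
tongue end D [[392.0, -97.4], [416.6, -138.2]]
  r [202.4 204.8] ang [-152.8 -139.4] dir -59.0
tongue side S [[419.8, -131.1], [479.3, -95.5]]
  r [197.8 129.7] ang [-140.3 -135.7] dir 30.9
tongue side D [[416.6, -138.2], [502.6, -86.0]]
  r [204.8 106.8] ang [-139.4 -130.6] dir 31.2
C [ 0.57205057 -0.00486389]
```

```bash
python3 - <<'E'
from h import *
sc=r.snapshot('scene')
print('brush ends',plane(sc,[[346,124],[402,172],[385,175],[370,145]],.01).round(3)[:,:2].tolist())
C=np.array([.572,-.005]);
for off in(-90,90,0,180):
  out=[]
  for a in (98,117,135,155,170):
    p=C+.130*np.array([np.cos(np.radians(a)),np.sin(np.radians(a))])
    j=r.inverse_kinematics([*p,.182+.046],[180,0,(a+off+180)%360-180]); out.append(None if j is None else np.round(j,0).tolist())
  print(off,out)
E
```

```text
brush ends [[0.33, 0.161], [0.505, 0.267], [0.508, 0.224], [0.41, 0.208]]
-90 [[9.0, 2.0, 91.0, -0.0, 86.0, 91.0], [8.0, -4.0, 98.0, -0.0, 86.0, 71.0], [6.0, -10.0, 103.0, -0.0, 87.0, 51.0], [2.0, -15.0, 108.0, -0.0, 87.0, 27.0], [-2.0, -17.0, 110.0, -0.0, 88.0, 8.0]]
90 [[9.0, 2.0, 91.0, 0.0, 86.0, -89.0], [8.0, -4.0, 98.0, 0.0, 86.0, -109.0], [6.0, -10.0, 103.0, 0.0, 87.0, -129.0], None, None]
0 [[9.0, 2.0, 91.0, -0.0, 86.0, 1.0], [8.0, -4.0, 98.0, 0.0, 86.0, -19.0], [6.0, -10.0, 103.0, 0.0, 87.0, -39.0], [2.0, -15.0, 108.0, 0.0, 87.0, -63.0], [-2.0, -17.0, 110.0, 0.0, 88.0, -82.0]]
180 [None, None, [6.0, -10.0, 103.0, -0.0, 87.0, 141.0], [2.0, -15.0, 108.0, -0.0, 87.0, 117.0], [-2.0, -17.0, 110.0, -0.0, 88.0, 98.0]]
```

```bash
cat >> h.py <<'E'
C=np.array([.572,-.005])
def pose(a,rad,z):
    return [*(C+rad*np.array([np.cos(np.radians(a)),np.sin(np.radians(a))])),z+.182],[180,0,(a-90+180)%360-180]
E
python3 - <<'E'
from h import *
r.grab(5)
r.reach(*pose(98,.130,.22))
s=snap('wrist','w1.png'); 
r.servo_line(*pose(98,.130,.14)); st=r.sense(); print(st['clock'],st['tcp_pos'],st['opening'],st['contact_force'])
snap('scene','s1.png');snap('side','d1.png')
E
```

```text
4.3167 [0.55400571 0.12392865 0.32295221] 0.00038232614183768754 [0.49411398 0.33750832 0.74232737]
```

View pics/w1.png

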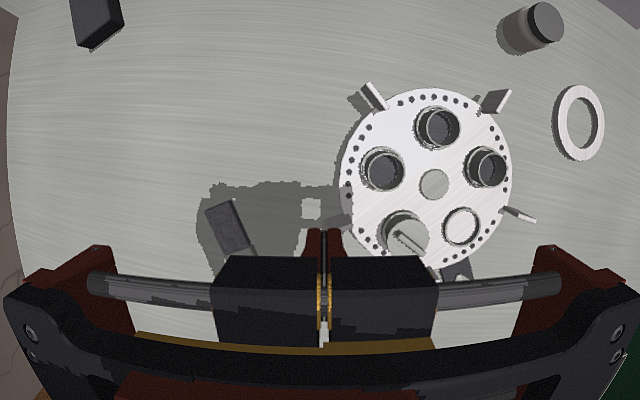

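View pics/d1.png

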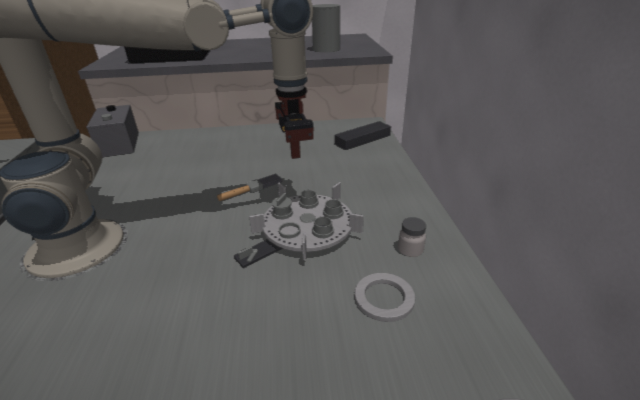

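```bash
cat >> h.py <<'E'
def wplane(s,uv,z):
    uv=np.atleast_2d(uv).astype(float)-[s['cx'],s['cy']]; rr=np.hypot(*uv.T); th=rr/s['fx']
    c=np.c_[uv/rr[:,None]*np.sin(th)[:,None],np.cos(th)]; R=np.array(s['R']); d=c@R; O=-R.T@np.array(s['t'])
    return O+d*((z-O[2])/d[:,2])[:,None]
E
python3 - <<'E'
from h import *
r.servo_line(*pose(98,.130,.045),speed=.1)
for a in (105,113,122,131,140,148,156):
    r.servo_line(*pose(a,.130,.045),speed=.06)
    st=r.sense(); print(a,round(st['clock'],1),np.round(st['contact_force'],1))
snap('wrist','w2.png');snap('scene','s2.png')
s=snap('side','d2.png');cv2.imwrite('pics/d2z.png',cv2.resize(cv2.imread('pics/d2.png')[150:275,200:390],None,fx=4,fy=4,interpolation=cv2.INTER_CUBIC))
cv2.imwrite('pics/s2z.png',cv2.resize(cv2.imread('pics/s2.png')[140:270,215:365],None,fx=4.5,fy=4.5,interpolation=cv2.INTER_CUBIC))
E
```

```text
105 5.9 [ 0.   0.2 -0.2]
113 6.4 [0.6 0.7 0.7]
122 6.9 [ 1.2 -0.2  0.1]
131 7.4 [ 0.9 -0.2  0.2]
140 7.9 [ 0.1  0.9 -0.3]
148 8.3 [-0.9 -0.2  0.7]
156 8.8 [0.  0.6 0.7]
```

View pics/d2z.png

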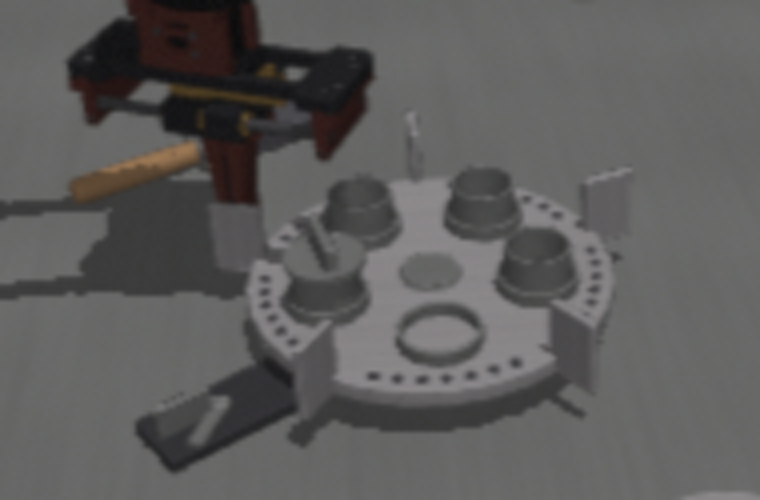

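View pics/s2z.png

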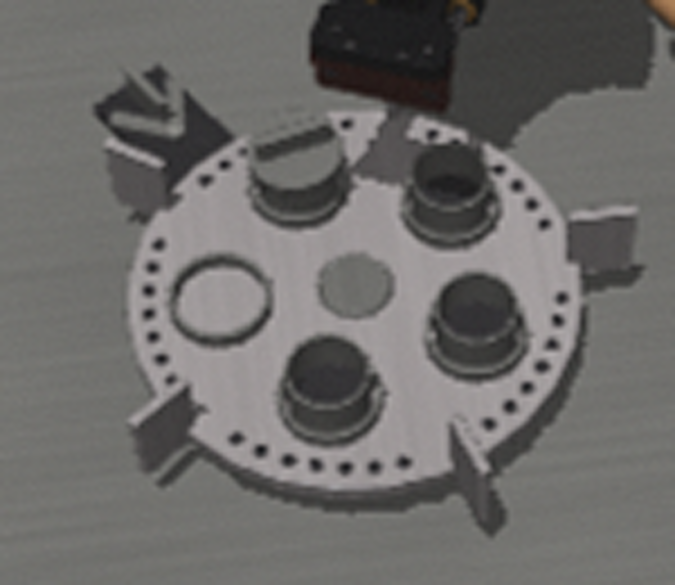

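View pics/w2.png

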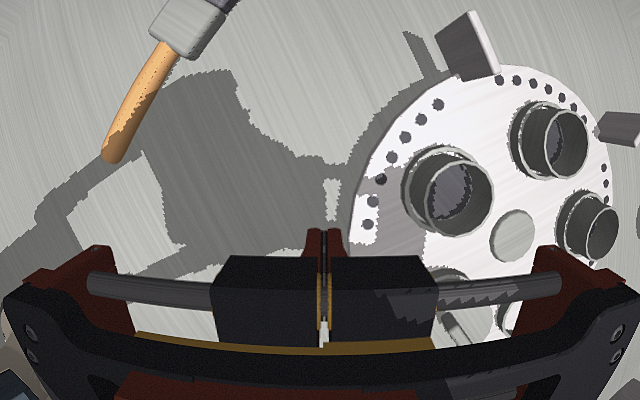

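```bash
python3 - <<'E'
from h import *
sc=r.snapshot('scene'); sd=r.snapshot('side')
S=lambda p,z: plane(sc,np.array(p)/4.5+[215,140]-0.4,z)
D2=lambda p,z: plane(sd,np.array(p)/4+[200,150]-0.4,z)
D=lambda p,z: plane(sd,np.array(p)/5+[225,170]-0.4,z)
def ang(n,q,k=0):
    d=q[:,:2]-C; print(n,np.round(q[:,:2]*1e3,1).tolist(),'r',np.round(np.hypot(d[:,0],d[:,1])*1e3,1),'ang',np.round(np.degrees(np.arctan2(d[:,1],d[:,0]))-72*k,1))
ang('hubS',S([[355,286]],.034)); ang('hubD',D2([[431,271]],.034))
ang('pocket S',S([[221,298]],.044)); ang('pocket D',D2([[440,333]],.044))
ang('cup S bottom',S([[328,368]],.064),1);ang('cup D',D2([[538,250]],.064),1)
ang('cup S',S([[477,302]],.064),2);ang('cup D',D2([[481,183]],.064),2)
ang('cup S',S([[451,174]],.064),3);ang('cup D',D2([[359,194]],.064),3)
ang('lid S',S([[300,159]],.070));ang('lid D',D2([[324,257]],.070))
ang('vane right S',S([[570,218],[636,210]],.072)); ang('vane BL S',S([[192,390],[135,428]],.072));ang('vane L S',S([[163,163],[107,142]],.072))
ang('tip',S([[180,135]],.011)); 
for z in(.01,.02,.03): ang('bladeend S %g'%z,S([[125,68],[160,70]],z)); ang('  D',D([[75,412],[130,392]],z))
# larger crops of pointer
f=lambda s,y0,y1,x0,x1:cv2.resize(cv2.cvtColor(np.array(s['frame']),cv2.COLOR_RGB2BGR)[y0:y1,x0:x1],None,fx=10,fy=10,interpolation=cv2.INTER_CUBIC)
cv2.imwrite('pics/p.png',np.hstack([f(sc,150,190,230,270),f(sd,235,275,230,270)]))
E
```

```text
hubS [[573.1, -6.5]] r [1.9] ang [-53.5]
hubD [[570.9, -2.1]] r [3.1] ang [110.4]
pocket S [[577.2, -73.7]] r [68.9] ang [-85.6]
pocket D [[570.6, -78.8]] r [73.8] ang [-91.]
cup S bottom [[637.6, -26.3]] r [68.9] ang [-90.]
cup D [[634.9, -31.4]] r [68.2] ang [-94.8]
cup S [[610.8, 49.4]] r [66.9] ang [-89.5]
cup D [[608.7, 49.2]] r [65.5] ang [-88.1]
cup S [[532.7, 48.3]] r [66.2] ang [-89.6]
cup D [[529.6, 47.3]] r [67.4] ang [-87.]
lid S [[516.8, -26.3]] r [59.1] ang [-158.9]
lid D [[506.2, -29.3]] r [70.1] ang [-159.8]
vane right S [[573.8, 101.4], [573.7, 134.5]] r [106.5 139.6] ang [89.  89.3]
vane BL S [[645.2, -90.8], [661.8, -118.5]] r [112.8 144.7] ang [-49.5 -51.6]
vane L S [[510.9, -94.6], [493.6, -121.6]] r [108.5 140.6] ang [-124.3 -123.9]
tip [[446.5, -87.5]] r [150.2] ang [-146.7]
bladeend S 0.01 [[394.5, -114.2], [398.7, -95.0]] r [208.4 195.3] ang [-148.4 -152.5]
  D [[404.8, -85.0], [429.7, -73.9]] r [185.3 158.1] ang [-154.4 -154.2]
bladeend S 0.02 [[402.9, -113.5], [407.1, -94.5]] r [200.9 187.6] ang [-147.3 -151.5]
  D [[407.1, -97.0], [431.6, -86.1]] r [188.8 162.2] ang [-150.9 -150. ]
bladeend S 0.03 [[411.3, -112.7], [415.5, -94.0]] r [193.5 180.1] ang [-146.2 -150.4]
  D [[409.4, -109.0], [433.4, -98.3]] r [193. 167.] ang [-147.4 -146.1]
```

View pics/p.png

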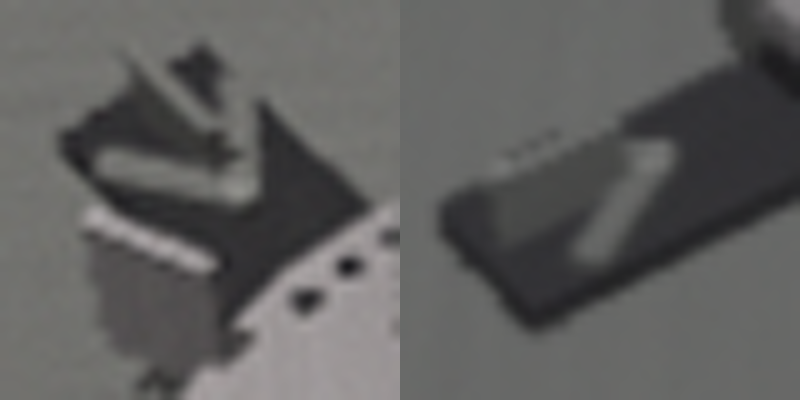

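```bash
python3 - <<'E'
from h import *
for a in (162,169.3):
    r.servo_line(*pose(a,.130,.045),speed=.04)
r.wait(.2)
r.servo_line(*pose(158,.135,.045),speed=.06)
r.servo_line(*pose(158,.135,.16),speed=.15)
p=pose(60,.2,.30); r.reach(*pose(98,.2,.26))
r.wait(.3)
snap('wrist','w3.png');snap('scene','s3.png');snap('side','d3.png')
cv2.imwrite('pics/d3z.png',cv2.resize(cv2.imread('pics/d3.png')[170:275,225:375],None,fx=5,fy=5,interpolation=cv2.INTER_CUBIC))
cv2.imwrite('pics/s3z.png',cv2.resize(cv2.imread('pics/s3.png')[140:270,215:365],None,fx=4.5,fy=4.5,interpolation=cv2.INTER_CUBIC))
print(r.sense()['clock'])
E
```

```text
13.4083
```

View pics/d3z.png

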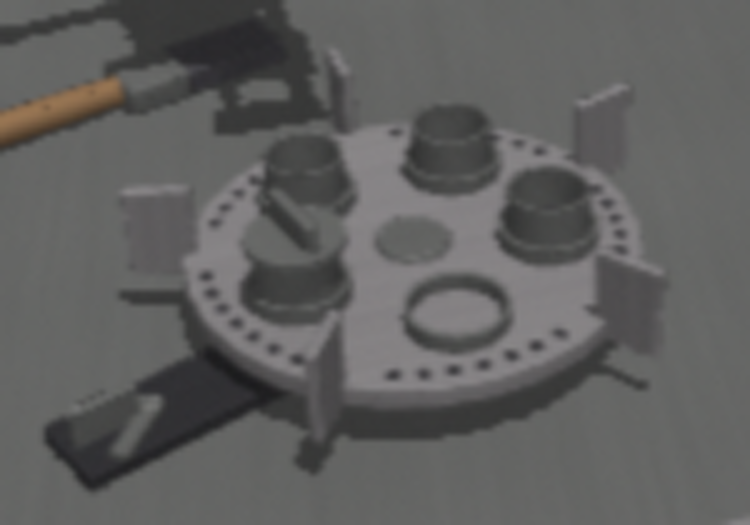

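View pics/s3z.png

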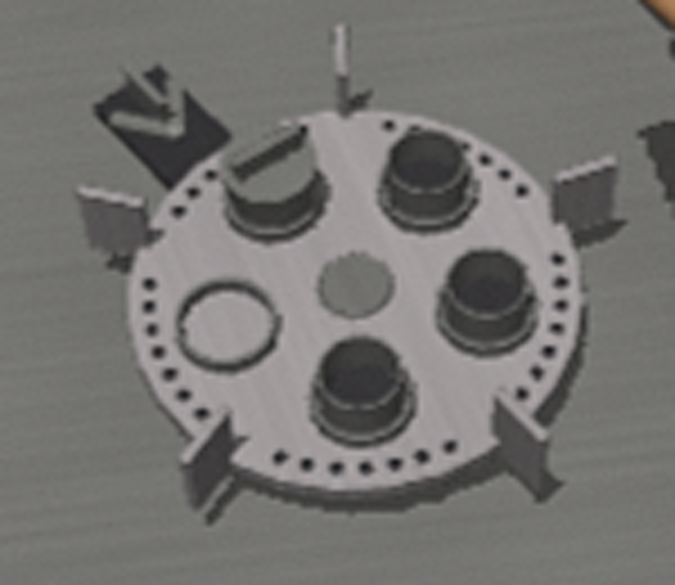

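View pics/w3.png

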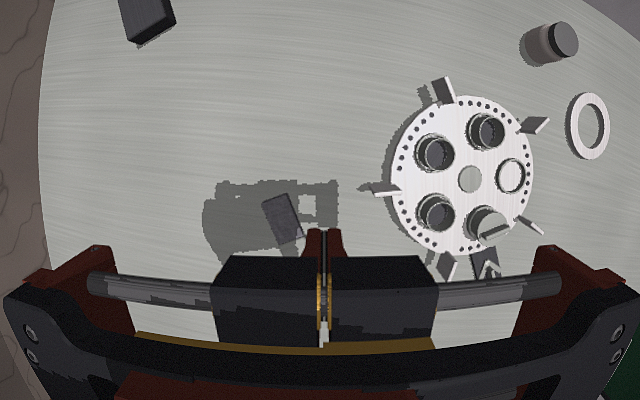

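```bash
cat > a.py <<'E'
from h import *
sc=r.snapshot('scene'); sd=r.snapshot('side')
S=lambda p,z: plane(sc,np.array(p)/4.5+[215,140]-0.4,z)
D=lambda p,z: plane(sd,np.array(p)/5+[225,170]-0.4,z)
cs=S([[355,286]],.034)[0]; cd=D([[414,240]],.034)[0]
def ang(n,q,c,k):
    d=q[:,:2]-c[:2]; a=(np.degrees(np.arctan2(d[:,1],d[:,0]))-k)%360-360; print(n,'r',np.round(np.hypot(d[:,0],d[:,1])*1e3,1),'jar-ang',np.round(a,1))
import sys
exec(open('pts.txt').read())
ang('tip S',S([[180,135]],.011),cs,0);ang('tip D',D([[153,405]],.011),cd,0)
E
cat > pts.txt <<'E'
ang('pocket S',S([[228,323]],.044),cs,72); ang('pocket D',D([[458,309]],.044),cd,72)
ang('cup S',S([[361,367]],.064),cs,144);ang('cup D',D([[548,192]],.064),cd,144)
ang('cup S',S([[487,279]],.064),cs,216);ang('cup D',D([[452,127]],.064),cd,216)
ang('cup S',S([[428,160]],.064),cs,288);ang('cup D',D([[304,158]],.064),cd,288)
ang('lid S',S([[270,172]],.070),cs,0);ang('lid D',D([[294,241]],.070),cd,0)
ang('jarcollar S',S([[275,205]],.044),cs,0);
ang('vaneL S',S([[148,210],[80,190]],.072),cs,36);ang('vane top S',S([[342,75],[341,28]],.072),cs,-36)
ang('vane R S',S([[556,180],[615,160]],.072),cs,-108);ang('vane BR',S([[496,397],[548,444]],.072),cs,180);ang('vane BL',S([[232,410],[182,458]],.072),cs,108)
ang('vane D L',D([[190,187],[123,192]],.072),cd,-36);ang('vane D front',D([[337,318],[318,358]],.072),cd,36);ang('vane D R',D([[603,256],[664,272]],.072),cd,108);
E
python3 a.py
```

```text
pocket S r [67.8] jar-ang [-145.5]
pocket D r [73.9] jar-ang [-149.9]
cup S r [66.3] jar-ang [-147.6]
cup D r [67.4] jar-ang [-153.2]
cup S r [67.7] jar-ang [-147.8]
cup D r [61.4] jar-ang [-150.5]
cup S r [67.6] jar-ang [-149.3]
cup D r [63.9] jar-ang [-143.7]
lid S r [61.6] jar-ang [-144.8]
lid D r [72.8] jar-ang [-143.5]
jarcollar S r [59.8] jar-ang [-144.3]
vaneL S r [103.4 140. ] jar-ang [-145.4 -147.6]
vane top S r [105.8 137.5] jar-ang [-148.1 -148.5]
vane R S r [107.7 140.2] jar-ang [-149.5 -149.1]
vane BR r [111.3 145.6] jar-ang [-150.  -148.8]
vane BL r [108.5 141.3] jar-ang [-145.9 -148.4]
vane D L r [108.2 140.8] jar-ang [-147.5 -146.8]
vane D front r [115.1 143.4] jar-ang [-146.8 -146.5]
vane D R r [113.8 143.4] jar-ang [-151.3 -149. ]
tip S r [150.3] jar-ang [-147.4]
tip D r [154.] jar-ang [-147.4]
```

```bash
python3 - <<'E'
from h import *
a=cv2.imread('pics/scene0.png').astype(int);b=cv2.imread('pics/s3.png').astype(int)
for n,(x0,x1,y0,y1) in dict(ring=(150,218,245,310),jar=(232,275,283,330),brush=(340,376,118,156)).items():
    print(n,(abs(a-b).max(2)[y0:y1,x0:x1]>25).sum())
st=r.sense();print(st['contact_force'],st['tcp_pos'])
r.hand_in()
E
```

```text
ring 0
jar 0
brush 357
[-0.27356149 -0.51353443  0.00476184] [0.54411867 0.19296925 0.4420817 ]
the job is handed in; nothing more can be done
```

View pics/s3.png

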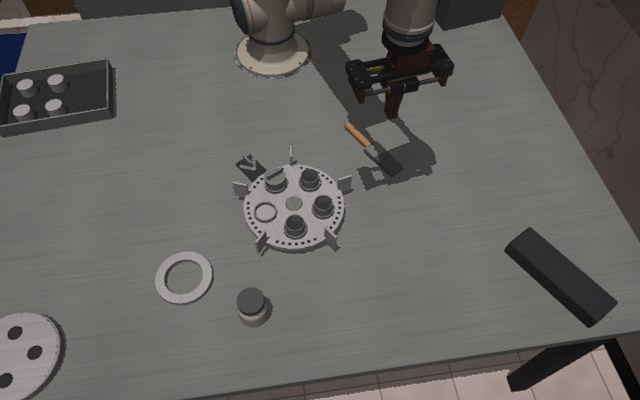

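I pushed one rim vane with the closed fingertips and turned the table about 57° counter-clockwise. The jar's pocket now stands in front of the pointer. I then backed the arm off, lifted clear and handed the job in at about 13.5 s on the robot's clock; no verdict is reported.

- **Alignment:** the jar stands at about -148° and the pointer at -147.4°, both about the table's axis. That is within the 7° allowed. Single readings of the jar's angle scattered from -143.5° to -153°. The side-view cup readings disagreed most, and the readings on the jar itself gave about -144°, 3–4° the other way.
- **Jar and cups:** they look upright and seated in the last pictures.
- **Bystanders:** the ring and bench jar show no change in the scene view. The check around the brush flagged changed pixels. In the picture, viewed only after handing in, the brush lies at the same place (345–402, 122–175), and the arm's shadow fell across it, which would explain the change.
- **Contact:** force readings stayed at noise level, about 1 N, and the gripper was well clear of everything at the end.

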